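Sweep spent microtubes into the catch tray

ROBOT

A 6-joint arm with a two-finger parallel gripper is mounted at the origin on a cart in front of the work surface, level with it; the furniture and walls round the work are solid. World frame = base frame: x ahead of the robot, y to its left, z up, the work surface at z = 0. Lengths are in m, angles in degrees, forces in N, time in s.
With the tool pointing down it reaches from about 0.375 to 0.9 m from the base axis. Payload 3.1 kg.
Tool frame: the origin (TCP) lies on the centre line of the jaws, within the pads' length; the fingertips stand 14 mm ahead of it and the grasp point (between the pads) lies 5 mm behind it (bot.tips_ahead is the distance from the TCP to the fingertips, in m); z points along the fingers, y is the line along which they close (so a half turn about z gives the same grasp; the last joint's range is limited). The gripper opens to 87 mm and grips with 3 to 60 N. Pads are 19 mm wide; open, the fingers measure 117 mm over their backs; the gripper's body (75 mm by 190 mm) begins 51 mm behind the grasp point.
Start: joints at [64.773, 30.224, 82.088, -0, 67.689, -10.227], TCP at [0.162, 0.604, 0.237] pointing down, gripper open.
Joint ranges: [-176.69, 176.69], [-43.24, 126.21], [12.49, 139.97], [-82, 262], [0, 151.66], [-163.58, 163.58]. Speed limits (degrees/s): [159.86, 159.86, 180, 180, 180, 180].

INTERFACE

Orientations are given as a 3x3 rotation matrix whose columns are the frame's x, y, z axes.
In Python, from rig import bot gives the robot as it stands.
- The arm moves only by the tool play_rows, never from a script. Its argument "moves" is a list that holds one entry, the list of rows, each a list of 6 numbers: the shift along the tool's x, y, z in mm, then the turn, a rotation vector about the tool's x, y, z in rad. A call has 1 to 5 rows; each row shifts and turns the commanded pose from where the row before left it, along the tool's axes as they then stand; what a row does not reach is not made up. A row lasts 1/10 s, in which the tool goes at most 50 mm and 8.59 degrees, less where a joint would pass 70% of its speed; a pose out of reach is approached as far as the arm can. A call with a gripper value outside its range is refused whole. "fingers" is the opening, from -1 (shut) to 1 (fully open), set as the call begins (left out, the last holds). The fingers move at their own pace and stop on an object; the grip force is fixed at half the most. Time passes only in rows, so rows that do not move let the fingers close. It gives the time, the measured TCP pose, the force, the opening and the grip force at its end, in the units of the state.
- bot.read_state(): the state, without advancing time (a new reading comes with each control period).
- bot.capture(name): name is "scene" or "top"; returns a dict with "image" (480x640x3 uint8, blue, green, red), "fx", "fy", "cx", "cy" (pixels), "distortion" ([k1, k2, p1, p2, k3] as OpenCV has them; the pictures are not rectified), "R" (3x3) and "t" (3): a world point X has camera coordinates R X + t. Camera axes: x right, y down, z forward; pixel columns grow to the right and rows downward; lengths in m; the calibration is good to about 2 mm. A picture is of the moment at which its call begins. There is no depth.
- bot.hand_in(): hands the job in; it is judged then, once.
Trained networks look in a picture, given as the dict that the camera call returned (one of the last four; its "shot" number tells which), for a name from the list of things; names that differ only in an ending like _2 or _b are one class to them, and where a whole thing is asked for, a point or a joint stands for the part that bears it (a point fixed in the world has none). Each returns a list of dicts, best first, with "confidence" (0 to 1); they miss things now and then, are a little off and sometimes report something else, mostly with a low value. They report only what shows in the picture. A call takes as long as a camera call.
- bot.search_frame(picture, query): "centre" ([column, row] in pixels, amid what is visible of it).
- bot.silhouettes(picture, query): "pixels" (480x640 bool, what is visible of it) and "centre" ([column, row] in pixels, amid what is visible of it).
- bot.pinpoint(picture, query): "centre" ([column, row] in pixels: a listed point, or the origin of a listed thing).
The state is a dict: "time_s": time; "joint_positions": joint angles; "qvel": joint speeds; "tau": joint torques, N m; "position": TCP position; "tcp_rot": TCP orientation; "force": force on the tool from outside, world axes, zero at the start; "moment": the same for the moment, N m; "opening": opening from 0.0 (shut) to 1.0 (fully open); "grasp_force": force on a finger pad.
Only numpy, scipy, OpenCV 4.12 (cv2) and the standard library are available. Lean on these libraries where they do the work, as an engineer would, in place of code of your own. Each camera call takes 0.05 s, during which the arm holds its last target. There are 200 camera calls.

TASK

Sweep the three small microtubes lying on the raised grey board over the board's open edge into the sunken catch tray that adjoins it, pushing them along with the fingers and never picking them up. Leave the round dish and the upright capped tube at the other end of the board, and the bottle and timer beside it, where they stand.

Things in the scene. Friction and masses are not known exactly. Their poses are not given: they have to be found in the camera images.
- station: fixed grey board and dark catch tray in one steel rim (6 mm thick, top 44 mm above bench). Origin: middle of underside, on the bench. Inside: x -95 to +95, y -157 to +157 mm. Raised board: y -157 to its open edge at +55 mm, top 34 mm above bench; catch tray: from there to y +157 mm, floor 4 mm above bench. y points to the robot's left, turned up to 0.25 rad
- microtube_a_mid (a point): small clear capped microtube, 40 mm long, 11 mm across, 10 to 17 g, lying on the raised board roughly across it (length within 0.4 rad of the station x axis); slides, does not roll. Point: half-way along, on its axis, 5 mm above what it lies on. Its z axis runs along the tube from tip to cap
- microtube_b_mid (a point): small clear capped microtube, 40 mm long, 11 mm across, 10 to 17 g, lying on the raised board roughly across it (length within 0.4 rad of the station x axis); slides, does not roll. Point: half-way along, on its axis, 5 mm above what it lies on. Its z axis runs along the tube from tip to cap
- microtube_c_mid (a point): small clear capped microtube, 40 mm long, 11 mm across, 10 to 17 g, lying on the raised board roughly across it (length within 0.4 rad of the station x axis); slides, does not roll. Point: half-way along, on its axis, 5 mm above what it lies on. Its z axis runs along the tube from tip to cap
- dish: round petri dish, 62 mm across and 15 mm high, 40 g, loose on the board at the end away from the tray (centre about y = -118 mm of the station, in the left or the right half); origin at the centre of its underside; must stay
- cryo_mid (a point): centre, half-way up, of a short capped tube, 19 mm across and 49 mm high, 20 g, standing loose on the board beside the dish; must stay upright in its place
- cryo_tube: the same standing capped tube; origin at the centre of its underside, z axis up along it
- small_bottle: white squarish bottle with a screw cap, 46 x 46 x 92 mm, on the bench to the right of the station; origin at the centre of its underside; must stay
- bench_timer: flat timer, 62 x 66 x 18 mm, lying on the bench to the left of the station; origin at the centre of its underside; must stay

How it is judged:
By the outcome, as a careful person would: the job done as asked, in the order asked, and still so for the second after the job is handed in, with the robot touching nothing.
It also fails if it takes over 45 s, if anything falls off the work surface, if the arm or the gripper's body presses on something with over 40 N, if the wrist force passes 120 N, or if a joint passes its speed limit or range.

## Working session

There is one attempt and no reset: what is moved stays moved. The work goes in short steps, Python scripts to look and compute and a tool call to move; the robot and the scene stay as the last step left them, time stands still between calls to the robot, and variables do not carry over. Pictures are saved under pics/ and viewed, at most 10 in all, crops included, and the job is handed in when it is done.

Besides the shell and the picture viewer there is one more tool, called after "Call:" as a command line: name --argument value ..., lists and objects as JSON in quotes. play_rows: Moves the arm, as the interface text tells. Its arguments: {"type":"object","properties":{"moves":{"type":"array","items":{"type":"array","items":{"type":"array","items":{"type":"number"}}}},"fingers":{"type":"number"}},"required":["moves"]}

```bash
mkdir -p pics; cat > h.py <<'E'
import numpy as np, cv2
from rig import bot
def ray(p,uv):
    K=np.array([[p['fx'],0,p['cx']],[0,p['fy'],p['cy']],[0,0,1.]])
    u=cv2.undistortPoints(np.array([[uv]],float),K,np.array(p['distortion'],float))[0,0]
    R=np.array(p['R']);t=np.array(p['t'])
    return -R.T@t, R.T@np.array([u[0],u[1],1.])
def atz(p,uv,z):
    c,d=ray(p,uv); return c+d*(z-c[2])/d[2]
def proj(p,X):
    K=np.array([[p['fx'],0,p['cx']],[0,p['fy'],p['cy']],[0,0,1.]])
    return cv2.projectPoints(np.array(X,float).reshape(-1,3),cv2.Rodrigues(np.array(p['R']))[0],np.array(p['t'],float),K,np.array(p['distortion'],float))[0][:,0]
def tri(r):
    A=0;b=0
    for c,d in r:
        d=d/np.linalg.norm(d);M=np.eye(3)-np.outer(d,d);A=A+M;b=b+M@c
    return np.linalg.solve(A,b)
E
python3 - <<'E'
from h import *
np.set_printoptions(precision=4,suppress=True)
s=bot.read_state();print(s['time_s'],s['position'],s['tcp_rot'],s['opening'])
for n in('scene','top'):
    p=bot.capture(n);cv2.imwrite(f'pics/{n}1.png',p['image']);c,_=ray(p,(320,240));print(n,c)
    for q,z in(('station',0),('microtube_a_mid',.039),('dish',.034),('cryo_mid',.0585),('cryo_tube',.034),('small_bottle',0),('bench_timer',0)):
        for r in bot.pinpoint(p,q)[:5]: print(q,round(r['confidence'],2),np.array(r['centre']),atz(p,r['centre'],z))
E
```

```text
0.0 [0.1614 0.6031 0.2356] [[-0.9659  0.2588 -0.0009]
 [ 0.2588  0.9659 -0.0019]
 [ 0.0004 -0.0021 -1.    ]] 0.9951187936268209
scene [-0.2107 -0.6342  1.087 ]
station 0.88 [291.  241.5] [0.5449 0.1005 0.    ]
microtube_a_mid 0.37 [275.3 244.5] [0.4821 0.0988 0.039 ]
dish 0.54 [337.8 238.3] [ 0.6134 -0.0121  0.034 ]
cryo_mid 0.65 [316.9 257.6] [ 0.5047 -0.0291  0.0585]
cryo_tube 0.47 [321.1 262.5] [ 0.5156 -0.0343  0.034 ]
small_bottle 0.42 [339.8 236.8] [0.6483 0.0074 0.    ]
bench_timer 0.81 [194.3 217.9] [0.4324 0.3824 0.    ]
top [ 0.4718 -0.0236  1.2183]
station 0.73 [276.8 252.3] [0.5388 0.0899 0.    ]
microtube_a_mid 0.64 [268.9 278.3] [0.4762 0.1053 0.039 ]
dish 0.78 [321.6 218.9] [ 0.6142 -0.0196  0.034 ]
dish 0.2 [277.1 251.4] [0.539  0.0861 0.034 ]
cryo_mid 0.45 [327.3 263.3] [ 0.5084 -0.0313  0.0585]
cryo_tube 0.73 [328.1 262.6] [ 0.5108 -0.0333  0.034 ]
cryo_tube 0.41 [329.4 263.3] [ 0.5091 -0.0364  0.034 ]
small_bottle 0.78 [465.1 236.9] [ 0.569  -0.3671  0.    ]
bench_timer 0.75 [156.2 294.7] [0.4411 0.3812 0.    ]
bench_timer 0.21 [331.2 264.1] [ 0.5082 -0.041   0.    ]
```

```bash
python3 - <<'E'
import cv2
a=cv2.imread('pics/top1.png')[170:330,200:400];cv2.imwrite('pics/topc.png',cv2.resize(a,(750,600),interpolation=cv2.INTER_CUBIC))
a=cv2.imread('pics/scene1.png')[170:310,170:370];cv2.imwrite('pics/scenec.png',cv2.resize(a,(800,560),interpolation=cv2.INTER_CUBIC))
E
```

```text
(no output)
```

View pics/topc.png

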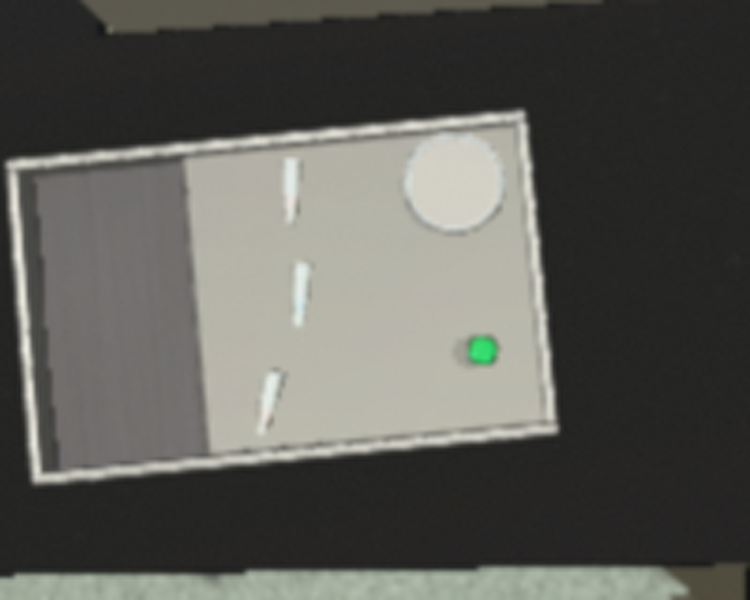

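View pics/scenec.png

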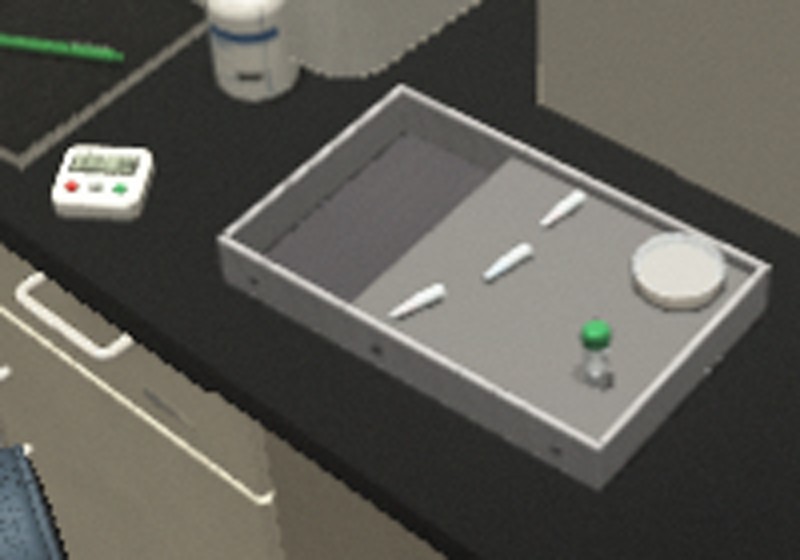

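The top crop shows three tubes at about (291,190), (300,293) and (270,402). The open edge runs from (185,155) to (209,455), the dish is at (454,182) and the cryo tube at (482,350). The scene view agrees. Next I'll measure the tubes and the station.

```bash
cat > m.py <<'E'
from h import *
np.set_printoptions(precision=4,suppress=True)
P={n:bot.capture(n) for n in('top','scene')}
def corners(C): return np.array([C[0],C[1],C[2]])
p=P['top']
# outer rim corners in the crop, height 44 mm
k=np.array([[8,160],[525,112],[555,432],[36,482]])/3.75+[200,170]
W=np.array([atz(p,u,.044) for u in k]);print('corners top',W[:,:2])
k2=np.array([[402,87],[770,267],[600,447],[221,238]])/4+[170,170]
W2=np.array([atz(P['scene'],u,.044) for u in k2]);print('corners scene',W2[:,:2])
for A in(W,W2):
    v=A[0]-A[1]+A[3]-A[2];th=np.arctan2(-v[0],v[1]);print('centre',A.mean(0)[:2],'yaw',th,'len',np.linalg.norm(v)/2)
A=(W+W2)/2
v=A[0]-A[1]+A[3]-A[2];th=np.arctan2(-v[0],v[1]);c=A.mean(0)[:2]
X=np.array([np.cos(th),np.sin(th)]);Y=np.array([-X[1],X[0]])
st=lambda w:np.array([(w[:2]-c)@X,(w[:2]-c)@Y])*1000
tipcap={'top':[((291,222),(291,158)),((298,326),(302,262)),((261,434),(276,371))],
 'scene':[((541,224),(584,195)),((485,280),(532,246)),((390,318),(444,288))]}
off={'top':(3.75,(200,170)),'scene':(4,(170,170))}
for i in range(3):
    e=[]
    for j in(0,1):
        e.append(tri([ray(P[n],np.array(tipcap[n][i][j])/off[n][0]+off[n][1]) for n in P]))
    m=(e[0]+e[1])/2;print('tube',i,'mid',m,'st',st(m),'ends st',st(e[0]),st(e[1]),'top-only st',st(sum(atz(p,np.array(t)/3.75+[200,170],.039) for t in tipcap['top'][i])/2))
for q,z in(('dish',.034),('cryo_tube',.034)):
    print(q,st(atz(p,bot.pinpoint(p,q)[0]['centre'],z)))
for n in P: 
    for q in bot.silhouettes(P[n],'microtube_a_mid'): print(n,q['confidence'],q['centre'],st(atz(P[n],q['centre'],.039)))
print('edge st', [st(atz(p,np.array(u)/3.75+[200,170],.034)) for u in((185,155),(209,455))])
print('final',c,th)
E
python3 m.py
```

```text
corners top [[ 0.6321  0.2602]
 [ 0.6573 -0.0636]
 [ 0.4574 -0.0785]
 [ 0.4315  0.2425]]
corners scene [[ 0.6272  0.2551]
 [ 0.6538 -0.0657]
 [ 0.457  -0.0797]
 [ 0.4311  0.2401]]
centre [0.5446 0.0901] yaw 0.07903252417741068 len 0.32340594327238836
centre [0.5423 0.0875] yaw 0.08184288343412145 len 0.32137837092548005
tube 0 mid [0.6113 0.0841 0.0362] st [ 67.2964 -10.11  ] ends st [46.5181 -7.6552] [ 88.0746 -12.5648] top-only st [ 67.0056 -10.4235]
tube 1 mid [0.5463 0.0784 0.0365] st [  2.0511 -10.6545] ends st [-18.1621  -6.7382] [ 22.2643 -14.5708] top-only st [  1.4254 -10.2099]
tube 2 mid [0.4783 0.0992 0.0369] st [-64.0334  15.5805] ends st [-83.4194  22.7059] [-44.6473   8.4551] top-only st [-64.      15.3288]
dish [  58.9361 -121.575 ]
cryo_tube [ -48.1002 -120.6858]
top 0.46 [273.1, 274.6] [-58.0214  11.2903]
scene 0.45 [274.0, 245.6] [-65.5649  15.2026]
edge st [array([96.1246, 54.5485]), array([-92.922 ,  55.6566])]
final [0.5434 0.0888] 0.0804332851107553
```

Call:
play_rows --moves '[[[0,0,0,0,0,0.123],[0,0,0,0,0,0.123],[0,0,0,0,0,0.123],[0,0,0,0,0,0.123],[0,0,0,0,0,0.123]]]' --fingers -1

```text
time_s: 1.6
position: [0.1617, 0.6037, 0.2366]
tcp_rot: [[-0.636, 0.772, -0.0], [0.772, 0.636, -0.0], [-0.0, -0.0, -1.0]]
force: [-0.4, 0.8, 0.2]
opening: 0.634
grasp_force: 0.0
```

Call:
play_rows --moves '[[[0,0,0,0,0,0.123],[0,0,0,0,0,0.123],[0,0,0,0,0,0.123],[0,0,0,0,0,0.123],[0,0,0,0,0,0.123]]]'

```text
time_s: 2.1
position: [0.1617, 0.6037, 0.2366]
tcp_rot: [[-0.074, 0.997, -0.0], [0.997, 0.074, -0.0], [-0.0, -0.0, -1.0]]
force: [0.6, -0.4, -0.7]
opening: 0.175
grasp_force: 0.0
```

Call:
play_rows --moves '[[[-38,27,0,0,0,0],[-38,27,0,0,0,0],[-38,27,0,0,0,0],[-38,27,0,0,0,0],[-38,27,0,0,0,0]]]'

```text
time_s: 2.6
position: [0.3122, 0.4236, 0.2368]
tcp_rot: [[-0.079, 0.997, 0.001], [0.997, 0.079, 0.0], [0.0, 0.001, -1.0]]
force: [1.8, 0.2, 0.4]
opening: 0.008
grasp_force: 0.0
```

Call:
play_rows --moves '[[[-38,27,0,0,0,0],[-38,27,0,0,0,0],[-38,27,0,0,0,0],[-38,27,0,0,0,0],[-38,27,0,0,0,0]]]'

```text
time_s: 3.1
position: [0.462, 0.2446, 0.2368]
tcp_rot: [[-0.079, 0.997, 0.001], [0.997, 0.079, 0.0], [0.0, 0.001, -1.0]]
force: [0.7, 0.3, 0.3]
opening: 0.006
grasp_force: 0.0
```

Call:
play_rows --moves '[[[-38,27,0,0,0,0],[-38,27,0,0,0,0],[-38,27,0,0,0,0],[-38,27,0,0,0,0],[0,0,0,0,0,0]]]'

```text
time_s: 3.6
position: [0.5854, 0.0982, 0.2368]
tcp_rot: [[-0.073, 0.997, 0.005], [0.997, 0.073, -0.002], [-0.002, 0.005, -1.0]]
force: [-0.4, 0.8, -0.1]
opening: 0.008
grasp_force: 0.0
```

```bash
cat > s.py <<'E'
from h import *
np.set_printoptions(precision=4,suppress=True)
c=np.array([.5434,.0888]);th=.0804
X=np.array([np.cos(th),np.sin(th)]);Y=np.array([-X[1],X[0]])
st=lambda w:np.array([(np.array(w)[:2]-c)@X,(np.array(w)[:2]-c)@Y])*1000
if __name__=='__main__':
    s=bot.read_state();R=np.array(s['tcp_rot']);print(s['time_s'],st(s['position']),s['position'],'yaw err',np.arctan2(R[1,1],R[0,1])-th,'op',s['opening'],s['force'],s['joint_positions']);print(R)
E
python3 s.py
```

```text
3.6 [42.6168  5.9825] [0.5854 0.0982 0.2368] yaw err -0.00728372616154685 op 0.007550818425827903 [-0.3862  0.8352 -0.1478] [-1.2026 27.6549 86.9331 -0.1192 65.1003 -5.3416]
[[-0.073   0.9973  0.0054]
 [ 0.9973  0.0731 -0.002 ]
 [-0.0024  0.0052 -1.    ]]
```

Call:
play_rows --moves '[[[-44,23,0,0,0,0],[0,0,35,0,0,0],[0,0,35,0,0,0],[0,0,35,0,0,0],[0,0,35,0,0,0]]]'

```text
time_s: 4.1
position: [0.6067, 0.0615, 0.0955]
tcp_rot: [[-0.079, 0.997, 0.0], [0.997, 0.079, 0.0], [0.0, 0.0, -1.0]]
force: [0.1, -0.3, 0.5]
opening: 0.003
grasp_force: 0.0
```

```bash
python3 s.py
```

```text
4.1 [ 60.9013 -32.2984] [0.6067 0.0615 0.0955] yaw err -0.0014748171029877744 op 0.002730880498377711 [ 0.1337 -0.3103  0.4726] [-4.705  39.579  90.7341  0.0141 49.6652 -9.2363]
[[-0.0788  0.9969  0.0004]
 [ 0.9969  0.0788  0.0002]
 [ 0.0001  0.0004 -1.    ]]
```

Call:
play_rows --moves '[[[-6,5,15,0,0,0],[0,0,15,0,0,0],[0,0,10,0,0,0],[0,0,5,0,0,0],[0,0,0,0,0,0]]]'

```text
time_s: 4.6
position: [0.6125, 0.0556, 0.0517]
tcp_rot: [[-0.079, 0.997, 0.0], [0.997, 0.079, -0.0], [-0.0, 0.0, -1.0]]
force: [0.4, 0.3, -0.1]
opening: 0.011
grasp_force: 0.0
```

```bash
python3 - <<'E'
from s import *
p=bot.capture('scene');cv2.imwrite('pics/s2.png',cv2.resize(p['image'][170:310,220:370],(750,700))[:600])
E
python3 s.py
```

```text
4.65 [ 66.528  -38.6509] [0.6128 0.0556 0.0522] yaw err -0.0012846727001743635 op 0.004186674552868494 [ 0.2682  0.0328 -0.8505] [-5.2076 43.6415 90.9049  0.0026 45.3913 -9.7424]
[[-0.079   0.9969  0.0011]
 [ 0.9969  0.079  -0.0001]
 [-0.0002  0.0011 -1.    ]]
```

View pics/s2.png

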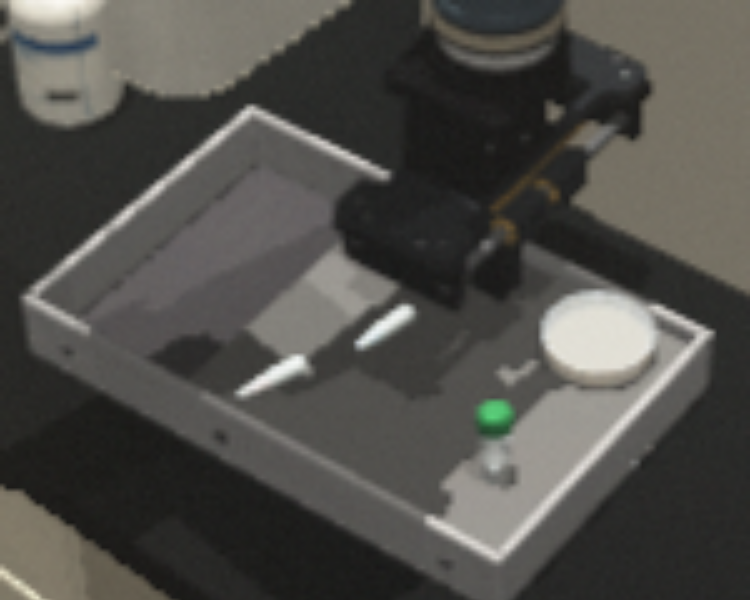

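```bash
python3 - <<'E'
from s import *
p=bot.capture('scene')
for u in((257,189),(240,187),(305,192)): print(atz(p,u,0),st(atz(p,u,0)))
E
```

```text
[0.6448 0.3337 0.    ] [120.7826 235.9976]
[0.6173 0.381  0.    ] [ 97.1783 285.3656]
[0.7307 0.2106 0.    ] [196.4531 106.3464]
```

View pics/top1.png

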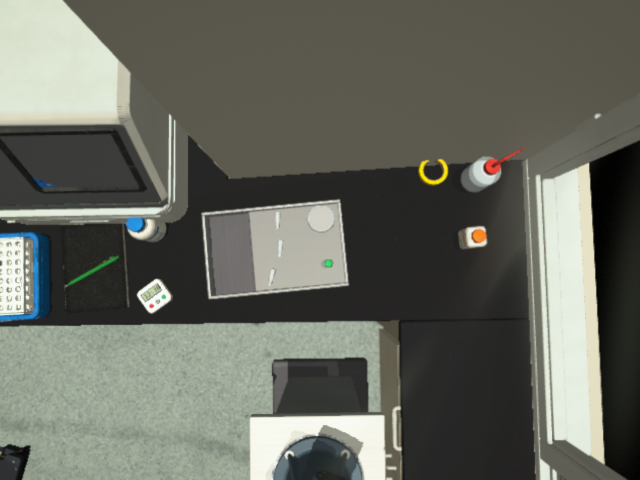

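```bash
python3 - <<'E'
from s import *
p=bot.capture('top')
for u in((229,179),(330,173),(190,139),(187,200),(160,220)): print(atz(p,u,0),st(atz(p,u,0)))
E
```

```text
[0.72   0.2053 0.    ] [185.3484 101.9792]
[ 0.7309 -0.0418  0.    ] [ 176.4423 -145.2233]
[0.8213 0.3015 0.    ] [294.0921 189.6479]
[0.6698 0.3079 0.    ] [143.5837 208.2596]
[0.6218 0.3735 0.    ] [100.9863 277.495 ]
```

Call:
play_rows --moves '[[[0,0,1,0,0,0],[8,0,0,0,0,0],[10,0,0,0,0,0],[10,0,0,0,0,0],[10,0,0,0,0,0]]]'

```text
time_s: 5.25
position: [0.6092, 0.0947, 0.0506]
tcp_rot: [[-0.08, 0.997, -0.0], [0.997, 0.08, 0.0], [0.0, -0.0, -1.0]]
force: [-0.2, -0.2, 0.5]
opening: 0.006
grasp_force: 0.0
```

Call:
play_rows --moves '[[[10,0,0,0,0,0],[10,0,0,0,0,0],[10,0,0,0,0,0],[10,0,0,0,0,0],[10,0,0,0,0,0]]]'

```text
time_s: 5.75
position: [0.6054, 0.1441, 0.0505]
tcp_rot: [[-0.079, 0.997, -0.0], [0.997, 0.079, -0.0], [-0.0, -0.0, -1.0]]
force: [-0.1, 0.3, 0.7]
opening: 0.003
grasp_force: 0.0
```

Call:
play_rows --moves '[[[8,0,0,0,0,0],[6,0,0,0,0,0],[0,0,0,0,0,0],[0,0,-20,0,0,0],[0,0,-25,0,0,0]]]'

```text
time_s: 6.25
position: [0.6032, 0.1568, 0.0947]
tcp_rot: [[-0.079, 0.997, -0.004], [0.997, 0.079, -0.001], [-0.0, -0.004, -1.0]]
force: [-0.1, -0.0, 0.3]
opening: 0.003
grasp_force: 0.0
```

```bash
python3 s.py; python3 - <<'E'
from s import *
p=bot.capture('scene');cv2.imwrite('pics/s3.png',cv2.resize(p['image'][170:310,200:370],(729,600)))
E
```

```text
6.25 [65.0505 62.9575] [0.6032 0.1568 0.0947] yaw err -0.001683610104996694 op 0.003410703589621789 [-0.0526 -0.0316  0.2772] [ 4.3168 40.4956 88.5194 -0.0172 51.1977 -0.1826]
[[-0.0786  0.9969 -0.0037]
 [ 0.9969  0.0786 -0.0005]
 [-0.0002 -0.0037 -1.    ]]
```

View pics/s3.png

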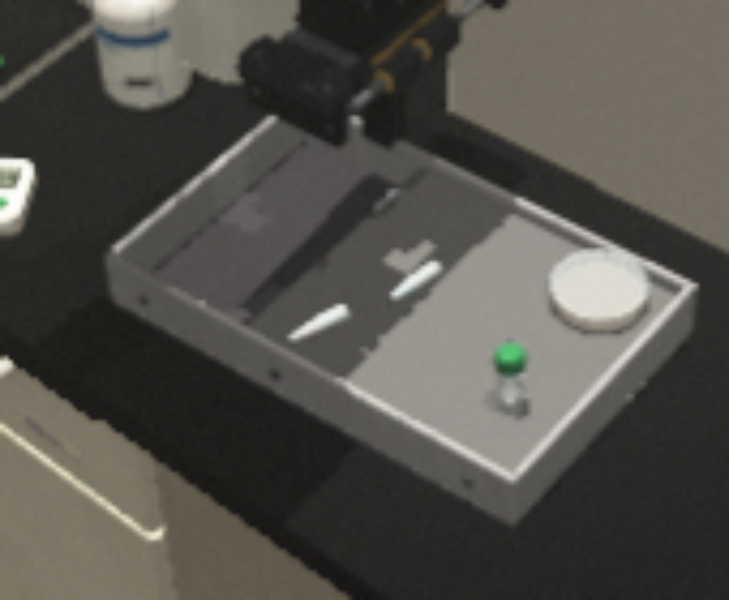

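The first tube has gone over the edge: a glint shows at (385,200). The other two still lie at (418,280) and (318,322). Next is the middle one.

Call:
play_rows --moves '[[[-34,-21,0,0,0,0],[-34,-21,0,0,0,0],[-33,-22,0,0,0,0],[0,0,15,0,0,0],[0,0,15,0,0,0]]]'

```text
time_s: 6.8
position: [0.5486, 0.0497, 0.0658]
tcp_rot: [[-0.076, 0.997, 0.002], [0.997, 0.076, -0.0], [-0.0, 0.002, -1.0]]
force: [-0.7, 0.2, 0.3]
opening: 0.001
grasp_force: 0.0
```

```bash
python3 s.py; python3 - <<'E'
from s import *
p=bot.capture('scene');cv2.imwrite('pics/s4.png',cv2.resize(p['image'][170:310,200:370],(729,600)))
E
```

```text
6.8 [  2.0838 -39.4247] [0.5486 0.0497 0.0658] yaw err -0.0045066226921477714 op 0.0011509525593315394 [-0.6644  0.1529  0.2524] [ -6.4469  39.2543 100.333   -0.0124  40.3197 -10.7859]
[[-0.0758  0.9971  0.0016]
 [ 0.9971  0.0758 -0.0003]
 [-0.0004  0.0016 -1.    ]]
```

View pics/s4.png

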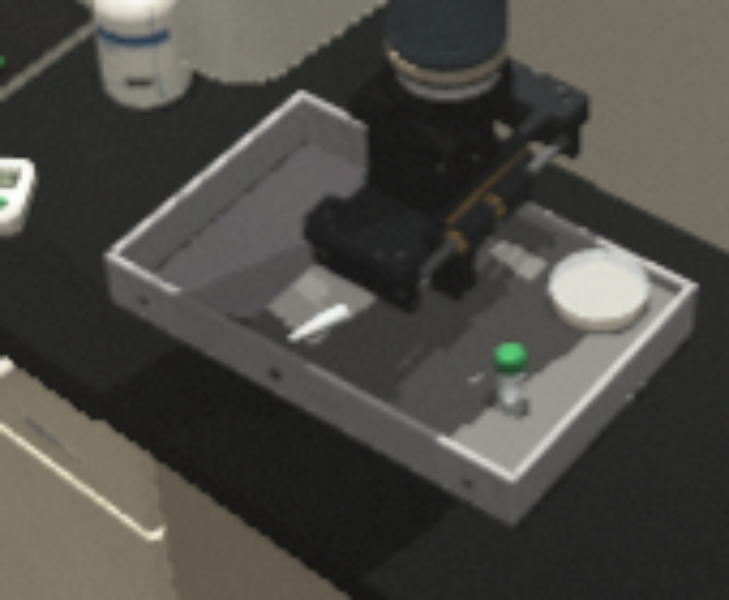

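The gripper hides the middle tube at about (418,280), as expected, and nothing else has moved. I'll lower the fingers and push.

Call:
play_rows --moves '[[[0,0,10,0,0,0],[0,0,5,0,0,0],[8,0,0,0,0,0],[10,0,0,0,0,0],[10,0,0,0,0,0]]]'

```text
time_s: 7.35
position: [0.5465, 0.0806, 0.0509]
tcp_rot: [[-0.079, 0.997, 0.001], [0.997, 0.079, 0.0], [-0.0, 0.001, -1.0]]
force: [-0.6, 0.6, -0.5]
opening: 0.006
grasp_force: 0.0
```

Call:
play_rows --moves '[[[10,0,0,0,0,0],[10,0,0,0,0,0],[10,0,0,0,0,0],[10,0,0,0,0,0],[10,0,0,0,0,0]]]'

```text
time_s: 7.85
position: [0.5423, 0.1302, 0.0506]
tcp_rot: [[-0.079, 0.997, 0.0], [0.997, 0.079, -0.0], [-0.0, 0.0, -1.0]]
force: [0.8, -0.3, -0.2]
opening: 0.005
grasp_force: 0.0
```

Call:
play_rows --moves '[[[10,0,0,0,0,0],[8,0,0,0,0,0],[6,0,0,0,0,0],[0,0,-20,0,0,0],[0,0,-25,0,0,0]]]'

```text
time_s: 8.35
position: [0.5393, 0.1534, 0.0949]
tcp_rot: [[-0.079, 0.997, -0.004], [0.997, 0.079, -0.0], [-0.0, -0.004, -1.0]]
force: [-0.0, 0.7, -0.5]
opening: 0.004
grasp_force: 0.0
```

```bash
python3 s.py
```

```text
8.35 [ 1.0929 64.7396] [0.5393 0.1534 0.0949] yaw err -0.0011706855277692219 op 0.0036577354968356465 [-0.0369  0.6585 -0.5068] [ 4.4639 37.008  97.9271 -0.0058 45.2684 -0.0715]
[[-0.0791  0.9969 -0.0035]
 [ 0.9969  0.0791 -0.0003]
 [-0.0001 -0.0036 -1.    ]]
```

Call:
play_rows --moves '[[[-29,-21,0,0,0,0],[-28,-21,0,0,0,0],[-28,-22,0,0,0,0],[0,0,15,0,0,0],[0,0,15,0,0,0]]]'

```text
time_s: 8.85
position: [0.4834, 0.0624, 0.0658]
tcp_rot: [[-0.077, 0.997, 0.001], [0.997, 0.077, -0.0], [-0.0, 0.001, -1.0]]
force: [-0.1, 0.4, -0.8]
opening: 0.006
grasp_force: 0.0
```

```bash
python3 s.py; python3 - <<'E'
from s import *
for n in('scene','top'):
    p=bot.capture(n)
    if n=='scene': cv2.imwrite('pics/s5.png',cv2.resize(p['image'][170:310,200:370],(729,600)))
    for r in bot.pinpoint(p,'microtube_a_mid'): print(n,r['confidence'],r['centre'],st(atz(p,r['centre'],.039)),st(atz(p,r['centre'],.009)))
E
```

```text
8.85 [-61.955  -21.5008] [0.4834 0.0624 0.0658] yaw err -0.0038095340389619203 op 0.005502374278923304 [-0.0976  0.3502 -0.7797] [ -5.8077  36.6204 109.5274  -0.0054  33.7756 -10.1915]
[[-0.0765  0.9971  0.0013]
 [ 0.9971  0.0765 -0.0002]
 [-0.0003  0.0013 -1.    ]]
```

View pics/s5.png

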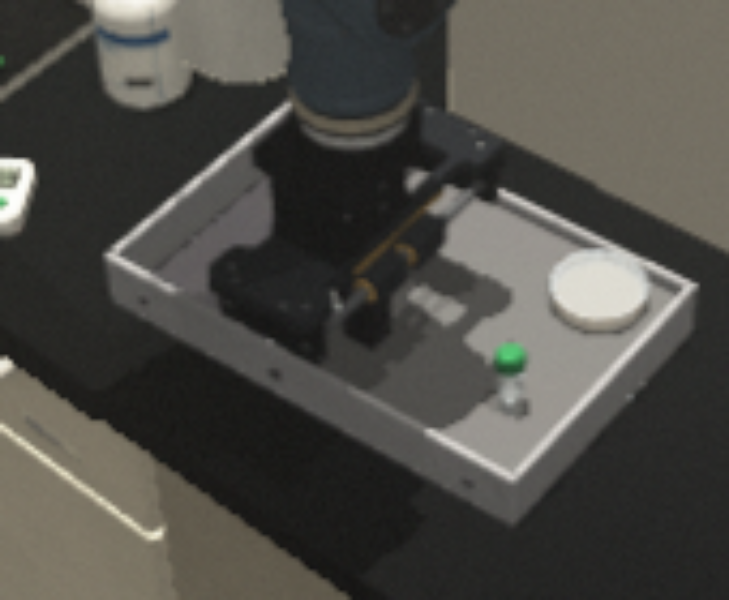

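The middle tube is off the board, and the dish and cryo tube haven't moved. Now the last tube, which is hidden behind the gripper.

Call:
play_rows --moves '[[[0,0,10,0,0,0],[0,0,5,0,0,0],[8,0,0,0,0,0],[8,0,0,0,0,0],[8,0,0,0,0,0]]]'

```text
time_s: 9.55
position: [0.4814, 0.0882, 0.0507]
tcp_rot: [[-0.079, 0.997, 0.0], [0.997, 0.079, 0.0], [0.0, 0.0, -1.0]]
force: [0.3, 0.5, 0.4]
opening: 0.005
grasp_force: 0.0
```

Call:
play_rows --moves '[[[8,0,0,0,0,0],[9,0,0,0,0,0],[10,0,0,0,0,0],[10,0,0,0,0,0],[10,0,0,0,0,0]]]'

```text
time_s: 10.05
position: [0.4777, 0.1351, 0.0506]
tcp_rot: [[-0.079, 0.997, 0.0], [0.997, 0.079, 0.0], [0.0, 0.0, -1.0]]
force: [0.8, -1.2, 0.1]
opening: 0.002
grasp_force: 0.0
```

Call:
play_rows --moves '[[[10,0,0,0,0,0],[6,0,0,0,0,0],[0,0,0,0,0,0],[0,0,-20,0,0,0],[0,0,-40,0,0,0]]]'

```text
time_s: 10.55
position: [0.4745, 0.1497, 0.1089]
tcp_rot: [[-0.079, 0.997, -0.007], [0.997, 0.079, -0.001], [-0.0, -0.007, -1.0]]
force: [1.1, -0.1, 0.9]
opening: 0.004
grasp_force: 0.0
```

Call:
play_rows --moves '[[[0,0,-40,0,0,0],[-45,0,-15,0,0,0],[-45,0,0,0,0,0],[-45,0,0,0,0,0],[-45,0,0,0,0,0]]]'

```text
time_s: 11.05
position: [0.4906, -0.0312, 0.166]
tcp_rot: [[-0.079, 0.997, 0.001], [0.997, 0.079, -0.0], [-0.0, 0.001, -1.0]]
force: [0.9, 0.8, 0.2]
opening: 0.002
grasp_force: 0.0
```

Call:
play_rows --moves '[[[-45,0,0,0,0,0],[-45,0,0,0,0,0],[-45,0,0,0,0,0],[-45,0,0,0,0,0],[0,0,0,0,0,0]]]'

```text
time_s: 11.55
position: [0.5064, -0.2156, 0.1659]
tcp_rot: [[-0.073, 0.997, 0.004], [0.997, 0.073, -0.005], [-0.005, 0.004, -1.0]]
force: [0.6, 0.8, -0.4]
opening: 0.004
grasp_force: 0.0
```

```bash
python3 s.py; python3 - <<'E'
from s import *
im=[]
for n in('scene','top'):
    p=bot.capture(n)
    a=p['image'][170:310,200:370] if n=='scene' else p['image'][190:310,195:360]
    im.append(cv2.resize(a,(560,int(560*a.shape[0]/a.shape[1])),interpolation=cv2.INTER_CUBIC))
    for r in bot.pinpoint(p,'microtube_a_mid'): print(n,r['confidence'],r['centre'],st(atz(p,r['centre'],.009)))
    for q in('dish','cryo_tube'):
        for r in bot.pinpoint(p,q)[:1]: print(n,q,r['centre'],st(atz(p,r['centre'],.034)))
cv2.imwrite('pics/f1.png',cv2.resize(im[0],(720,590)));cv2.imwrite('pics/f2.png',cv2.resize(im[1],(780,570)))
E
```

```text
11.55 [ -61.3274 -300.489 ] [ 0.5064 -0.2156  0.1659] yaw err -0.007635863885253613 op 0.0035877474190429844 [ 0.6146  0.7683 -0.3652] [-34.6543  29.8857  97.0622  -0.1074  52.7086 -38.758 ]
[[-0.0727  0.9973  0.0041]
 [ 0.9973  0.0727 -0.0046]
 [-0.0049  0.0037 -1.    ]]
scene 0.64 [317.6, 263.5] [ -27.7322 -102.1366]
scene dish [338.0, 235.4] [  71.2249 -100.3901]
scene cryo_tube [317.8, 264.6] [ -48.6942 -117.7448]
top 0.62 [249.3, 280.4] [-65.777  72.145]
top dish [323.3, 221.9] [  54.3825 -117.0956]
top cryo_tube [330.4, 266.1] [ -50.9553 -123.6999]
```

View pics/f1.png

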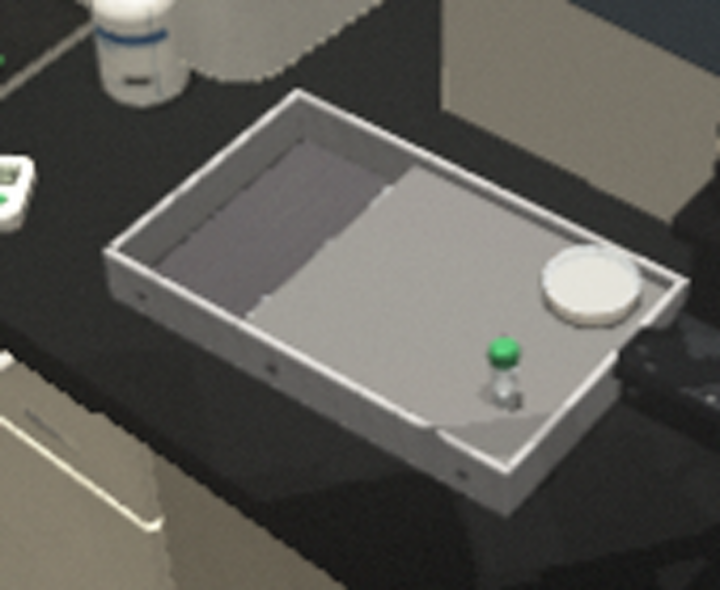

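View pics/f2.png

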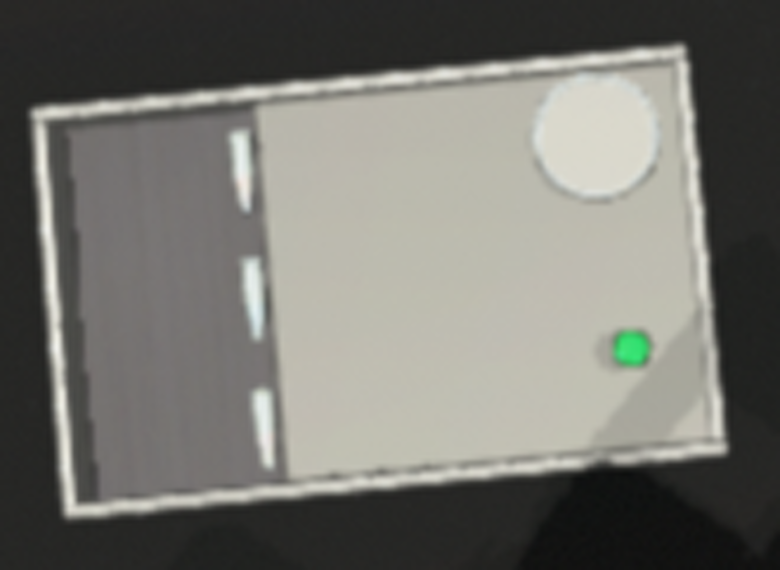

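The top view shows all three tubes flat in the tray, at (242,170), (252,300) and (263,430). The dish and cryo tube stand where they were, and the arm is clear.

```bash
python3 -c "
from rig import bot
print(bot.hand_in())"
```

```text
the job is handed in; nothing more can be done
None
```

All three microtubes were swept over the open edge and lie flat in the catch tray. The dish, capped tube, bottle and timer were not touched, and the job was handed in at about 11.7 s on the robot's clock.

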